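# Turn the garnish carousel to the square dish

### The job

Turn the wooden garnish carousel by pushing its rim with a fingertip until the square dish stands at the front, centred behind the pointed steel tongue that sticks out of the stand, then leave it at rest there. Push only the tray: do not push, lift or shift the dishes and the tin on it, and leave the other things on the counter alone.

Things in the scene. Friction and masses are not known exactly. Their poses are not given: they have to be found in the camera images.
- stand: Fixed dark steel foot of the carousel under the tray, 170 mm across, 10 mm high. Origin: on the turning axis at counter height; z up. Its front is its own -x: there a flat steel tongue, about 40 mm wide, 5 mm high, sticks out from under the tray to a pointed tip 207 mm from the axis. It points up to 60 degrees either way of straight at the robot.
- pointer (a point): Top of the tongue's pointed tip, 205 mm from the turning axis in the stand's -x direction, 5 mm above the counter. It marks the front of the carousel.
- tray_center (a point): Centre of the top face of the wooden tray, on the vertical turning axis, 36 mm above the counter; its x and y axes turn with the tray. Tray: a 226 mm disc with five flat lobes on its rim, each 95 mm wide, parallel-sided, reaching 143 mm from the axis (corners 150); 24 mm thick, 12 to 36 mm above the counter. One lobe lies in its -x, the rest every 72 degrees; a dish stands on each.
- notch0 (a point): Finger notch 0 in the rim: the gap between two lobes, 24 mm above the counter (mid-rim), 135 mm from the axis, turning with the tray. Here it is 73 mm wide; inward it ends 113 mm from the axis. Notches 0 to 4 follow one another every 72 degrees anticlockwise seen from above; the square dish's lobe lies between notch 4 and notch 0.
- notch1 (a point): Finger notch 1 in the rim: the gap between two lobes, 24 mm above the counter (mid-rim), 135 mm from the axis, turning with the tray. Here it is 73 mm wide; inward it ends 113 mm from the axis.
- notch2 (a point): Finger notch 2 in the rim: the gap between two lobes, 24 mm above the counter (mid-rim), 135 mm from the axis, turning with the tray. Here it is 73 mm wide; inward it ends 113 mm from the axis.
- notch3 (a point): Finger notch 3 in the rim: the gap between two lobes, 24 mm above the counter (mid-rim), 135 mm from the axis, turning with the tray. Here it is 73 mm wide; inward it ends 113 mm from the axis.
- notch4 (a point): Finger notch 4 in the rim: the gap between two lobes, 24 mm above the counter (mid-rim), 135 mm from the axis, turning with the tray. Here it is 73 mm wide; inward it ends 113 mm from the axis.
- tray (a joint): Angle through which the tray has turned about its vertical axis since the start, rad, growing anticlockwise seen from above; it reads 0 at the start, whatever way the tray then faces. It turns freely either way for two turns, with a light drag (about 1 N at the rim), and stops almost at once when no longer pushed.
- square_dish: The square white ceramic dish, 56 x 56 mm and 26 mm high, the only square one on the tray; loose, standing on its lobe about 68 mm from the axis. Origin: centre of its underside, 36 mm above the counter; z up.
- ramekin1: Round white ceramic ramekin, 58 mm across and 28 mm high, loose on the tray about 68 mm from the axis. Origin: centre of its underside.
- ramekin2: Round white ceramic ramekin, 58 mm across and 28 mm high, loose on the tray about 68 mm from the axis. Origin: centre of its underside.
- ramekin3: Round white ceramic ramekin, 58 mm across and 28 mm high, loose on the tray about 68 mm from the axis. Origin: centre of its underside.
- tin: Closed round tin, 52 mm across and 26 mm high, loose on the tray about 68 mm from the axis. Origin: centre of its underside.
- place0 (a point): Point on the tray's top face, 68 mm from the axis on the middle of a lobe, turning with the tray: where the square dish stands.
- place1 (a point): Point on the tray's top face, 68 mm from the axis on the middle of a lobe, turning with the tray: where the ramekin1 stands.
- place2 (a point): Point on the tray's top face, 68 mm from the axis on the middle of a lobe, turning with the tray: where the ramekin2 stands.
- place3 (a point): Point on the tray's top face, 68 mm from the axis on the middle of a lobe, turning with the tray: where the ramekin3 stands.
- place4 (a point): Point on the tray's top face, 68 mm from the axis on the middle of a lobe, turning with the tray: where the tin stands.
- green_bottle: Bystander: closed green glass bottle, 68 mm across, 220 mm high, standing on the counter beyond the carousel on the robot's left. Origin: centre of its underside.
- spoon: Bystander: steel spoon lying on the counter to the left of the carousel. Origin: under its middle.
- spare_ramekins: Bystander: stack of spare white ramekins, 68 mm across, 76 mm high, beyond the carousel on the robot's right. Origin: centre of its underside.

How it is judged:
By the outcome, as a careful person would: the job done as asked, in the order asked, and still so for the second after the job is handed in, with the robot touching nothing.
It also fails if it takes over 54 s, if anything falls off the work surface, if the arm or the gripper's body presses on something with over 40 N, if the wrist force passes 120 N, or if a joint passes its speed limit or range.

### The arm

A 6-joint arm with a two-finger parallel gripper is mounted at the origin on the work surface. World frame = base frame: x ahead of the robot, y to its left, z up, the work surface at z = 0. Lengths are in m, angles in rad, forces in N, time in s.
With the tool pointing down it reaches from about 0.325 to 0.9 m from the base axis. Payload 6.1 kg.
Tool frame: the origin (TCP) lies at the very end of the fingers, on their centre line; the grasp point (between the pads) lies 19 mm behind it; z points along the fingers, y is the direction in which the jaws open and shut (so a half turn about z gives the same grasp; the last joint's range is limited). The gripper opens to 85 mm and grips with 20 to 120 N. Pads are 22 mm wide; open, the fingers measure 114 mm over their backs; the gripper's body (76 mm by 85 mm) begins 54 mm behind the grasp point. The pads swing forward as they close: fully open they stand 13 mm farther back than shut.
Start: joints at [-1.296, 0.22, 1.526, -0, 1.395, -0.126], TCP at [0.244, -0.575, 0.231] pointing down, gripper open.
Joint ranges: [-2.98, 2.98], [-0.91, 2.08], [0.09, 2.57], [-1.24, 4.39], [0.2, 2.65], [-2.68, 2.68]. Speed limits (rad/s): [2.57, 2.57, 3.01, 3.14, 3.14, 3.14].

### API

Orientations are given as a unit quaternion [x, y, z, w].
In Python, from station import manip gives the robot as it stands.
- The arm moves only by the shell command python3 -m inch 'ROWS'. ROWS is JSON, a list of rows, each a list of 7 numbers: the shift along the tool's x, y, z in units of 600 mm (1.0 is 600 mm), then the turn, a rotation vector about the tool's x, y, z in units of pi/2 rad (1.0 is pi/2 rad), then the closure, from -1 (fully open) to 1 (shut), so that 0 is half open. In form: [[dx, dy, dz, rx, ry, rz, hand], ...]. A call has 1 to 10 rows; each row is the pose to reach, as a shift and turn from the pose commanded when the call began, along the tool's axes at that moment; what a row does not reach only later rows make up. A row lasts 1/12 s, in which the tool goes at most 41.7 mm and 7.16 degrees, less where a joint would pass 70% of its speed; a pose out of reach is approached as far as the arm can. A call with a number of a shift or a turn outside -1 to 1 is refused whole. A call with a gripper value outside its range is refused whole. The fingers move at their own pace and stop on an object; the grip force is fixed at half the most. Time passes only in rows, so rows that repeat a pose let the fingers close. It gives the time, the measured TCP pose, the force and the opening at its end, in the units of the state.
- manip.sense(): the state, without advancing time (a new reading comes with each control period).
- manip.camera(name): name is "side" or "top" or "wrist"; returns the picture (480x640x3 uint8, red, green, blue); there is no depth.
- manip.calibration(name): a dict with "camera_matrix" (3x3 intrinsics, pixels), "origin" and "rotation" of the camera in the world; the wrist camera has in their place "T_tool_cam" (4x4, takes a point from camera to tool coordinates, whose origin is the TCP and whose axes are the flange's). Camera axes: x right, y down, z forward; pixel columns grow to the right and rows downward; lengths in m; the calibration is good to about 2 mm. A picture is of the moment at which its call begins: read the wrist's pose just before it. calibration takes no time and is no camera call.
- manip.hand_in(): hands the job in, once; it reports no verdict.
The state is a dict: "time_s": time; "joints": joint angles; "joint_velocities": joint speeds; "joint_efforts": joint torques, N m; "eef_pos": TCP position; "tool_rot": TCP orientation; "ft_force": force on the tool from outside, world axes, zero at the start; "moment": the same for the moment, N m; "opening": opening from 0.0 (shut) to 1.0 (fully open).
Only numpy, scipy, OpenCV 4.12 (cv2) and the standard library are available. Lean on these libraries where they do the work, as an engineer would, in place of code of your own. Each camera call takes 0.05 s, during which the arm holds its last target. There are 200 camera calls.

## Working session

There is one attempt and no reset: what is moved stays moved. The work goes in short steps, Python scripts to look and compute and a shell command to move; the robot and the scene stay as the last step left them, time stands still between calls to the robot, and variables do not carry over. Pictures are saved under pics/ and viewed, about 8 in all and at most 12, crops included, and the job is handed in when it is done.

```bash
mkdir -p pics
python3 - <<'E'
from station import manip
import cv2
s=manip.sense();print({k:s[k] for k in('time_s','eef_pos','tool_rot','opening')})
for n in('top','side'):
    cv2.imwrite(f'pics/{n}0.png',manip.camera(n)[:,:,::-1]);c=manip.calibration(n);print(n,c)
E
```

```text
{'time_s': 0.0, 'eef_pos': array([ 0.2436857 , -0.57487731,  0.23020326]), 'tool_rot': array([ 9.79982648e-01,  1.99080557e-01, -8.23886643e-05, -9.67215114e-04]), 'opening': 0.9981387780233848}
top {'camera_matrix': array([[517.29386012,   0.        , 317.70879406],
       [  0.        , 517.29386012, 246.46353803],
       [  0.        ,   0.        ,   1.        ]]), 'origin': array([0.36598297, 0.01190546, 1.03148833]), 'rotation': array([-0.69878247,  0.70875555, -0.06902046,  0.06785869])}
side {'camera_matrix': array([[591.92176949,   0.        , 313.40485917],
       [  0.        , 591.92176949, 230.5293706 ],
       [  0.        ,   0.        ,   1.        ]]), 'origin': array([0.22804961, 0.73699233, 1.01174312]), 'rotation': array([-0.20813054,  0.917052  , -0.33235767,  0.07235795])}
```

View pics/top0.png

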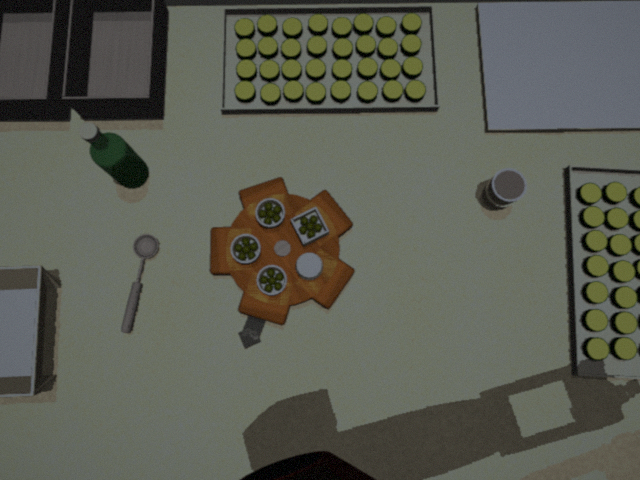

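The top view shows the tray centre near (282,248), the square dish at (310,226) in the upper right, the tongue tip near (247,347), the bottle at (130,170), the spoon at (140,280) and the spare ramekins at (500,190).

```bash
cat > h.py <<'E'
from station import manip
import cv2, numpy as np
from scipy.spatial.transform import Rotation as R
def cast(uv,z,n='top'):
    c=manip.calibration(n);K=c['camera_matrix'];q=np.atleast_2d(uv).astype(float)
    d=np.c_[(q[:,0]-K[0,2])/K[0,0],(q[:,1]-K[1,2])/K[1,1],np.ones(len(q))]
    d=R.from_quat(c['rotation']).apply(d);o=np.array(c['origin'])
    return (o+d*((z-o[2])/d[:,2])[:,None])[:,:2]
def ang(p,c): d=np.asarray(p)-c; return np.degrees(np.arctan2(d[...,1],d[...,0]))
def big(m):
    cs,_=cv2.findContours(m,cv2.RETR_EXTERNAL,cv2.CHAIN_APPROX_NONE);return max(cs,key=cv2.contourArea)
def tray(im):
    """centre and lobe phase (mod 72 deg) from the orange outline at the top face"""
    h=cv2.cvtColor(im,cv2.COLOR_RGB2HSV)
    m=cv2.inRange(h,(3,120,50),(20,255,255)); m=cv2.morphologyEx(m,cv2.MORPH_CLOSE,np.ones((3,3)))
    return m,big(m)
E
python3 - <<'E'
from h import *
im=cv2.imread('pics/top0.png')[:,:,::-1].copy()
m,c=tray(im)
P=cast(c[:,0],.036); 
# hub: pale disc in centre
(cx,cy),r=cv2.minEnclosingCircle(c);print('px',cx,cy,r)
(wx,wy),wr=cv2.minEnclosingCircle(P.astype(np.float32)); C=np.array([wx,wy]);print('C',C,wr,'hub',cast([282.5,248],.036))
a=np.radians(ang(P,C));rr=np.hypot(*(P-C).T)
f=rr-rr.mean()
# uniform in angle
o=np.argsort(a);g=np.linspace(-np.pi,np.pi,720,endpoint=False);fr=np.interp(g,a[o],rr[o],period=2*np.pi)
z=(fr*np.exp(-5j*g)).sum();ph=-np.degrees(np.angle(z))/5;print('lobe phase',[round((ph+72*k)%360,1) for k in range(5)],fr.max(),fr.min())
hsv=cv2.cvtColor(im,cv2.COLOR_RGB2HSV)
w=cv2.inRange(hsv,(0,0,60),(180,255,255))
print('dish ang',ang(cast([310,226],.062),C))
t=im[310:352,232:280].astype(int);tm=(t.max(2)<95)&(hsv[310:352,232:280,1]<110)
tc=big(tm.astype(np.uint8)*255)[:,0]+[232,310]
T=cast(tc,.005);d=np.hypot(*(T-C).T);i=d.argmax();print('tip',tc[i],T[i],d[i],ang(T[i],C),'mean axis',ang(T.mean(0),C),len(tc))
rect=cv2.minAreaRect(tc.astype(np.float32));print(rect)
for n,p,zz in(('bottle',(134,172),0),('spare',(497,198),0),('spoon',(147,245),0)):print(n,cast(p,zz))
v=cv2.resize(im[160:360,190:380],None,fx=3,fy=3,interpolation=cv2.INTER_CUBIC)
cv2.drawContours(v,[((c-[190,160])*3)],-1,(0,255,255),1);cv2.drawContours(v,[((tc[:,None]-[190,160])*3)],-1,(255,0,0),1)
cv2.imwrite('pics/crop0.png',v[:,:,::-1])
s=manip.sense();print(R.from_quat(s['tool_rot']).as_matrix().round(4))
E
```

```text
px 281.79638671875 249.8081512451172 74.58182525634766
C [0.55782604 0.07844003] 0.14604805409908295 hub [[0.55933427 0.07790691]]
lobe phase [np.float64(18.5), np.float64(90.5), np.float64(162.5), np.float64(234.5), np.float64(306.5)] 0.14593984683103692 0.10796626295359311
dish ang [-54.88147921]
tip [244 348] [0.36808509 0.15513218] 0.20465413421255674 157.99174012683915 mean axis 158.92836352027348 135
((252.70001220703125, 332.89996337890625), (44.27188491821289, 34.152591705322266), 18.434947967529297)
bottle [[0.73258666 0.39059204]]
spare [[ 0.66548769 -0.36386167]]
spoon [[0.57643525 0.35572969]]
[[ 9.208e-01  3.901e-01 -5.000e-04]
 [ 3.901e-01 -9.208e-01  1.800e-03]
 [ 2.000e-04 -1.800e-03 -1.000e+00]]
```

View pics/crop0.png

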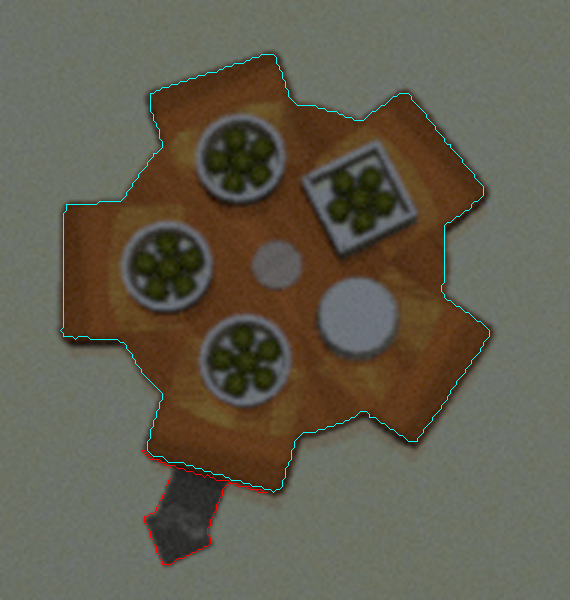

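```bash
python3 -m inch '[[0.03,-0.02,0,0,0,0.02,1],[0.08,-0.05,0,0,0,0.05,1],[0.14,-0.085,0,0,0,0.08,1],[0.2,-0.122,0,0,0,0.11,1],[0.26,-0.158,0,0,0,0.14,1],[0.32,-0.195,0,0,0,0.17,1],[0.38,-0.231,0,0,0,0.2,1],[0.44,-0.268,0,0,0,0.23,1],[0.49,-0.298,0,0,0,0.255,1],[0.52,-0.316,0,0,0,0.255,1]]'
python3 - <<'E'
from h import *
s=manip.sense();print(s['eef_pos'],R.from_quat(s['tool_rot']).as_matrix().round(3),s['joints'].round(2) if hasattr(s['joints'],'round') else s['joints'])
E
```

```text
time_s: 0.93
eef_pos: [0.4587, -0.2755, 0.231]
tool_rot: [1.0, 0.0, 0.0, -0.001]
ft_force: [0.0, 0.1, 0.3]
opening: 0.002
[ 0.45871113 -0.27553092  0.23099575] [[ 1.     0.001  0.   ]
 [ 0.001 -1.     0.001]
 [ 0.    -0.001 -1.   ]] [-0.69  0.01  1.76  0.    1.38  0.88]
```

```bash
python3 -m inch '[[0.02,-0.025,0,0,0,0,1],[0.05,-0.07,0,0,0,0,1],[0.09,-0.12,0,0,0,0,1],[0.13,-0.175,0,0,0,0,1],[0.17,-0.23,0,0,0,0,1],[0.21,-0.285,0,0,0,0,1],[0.25,-0.34,0,0,0,0,1],[0.29,-0.395,0,0,0,0,1],[0.33,-0.45,0,0,0,0,1],[0.36,-0.49,0,0,0,0,1]]'
python3 -m inch '[[0.015,-0.02,0.01,0,0,0,1],[0.023,-0.031,0.04,0,0,0,1],[0.023,-0.031,0.09,0,0,0,1],[0.023,-0.031,0.14,0,0,0,1],[0.023,-0.031,0.18,0,0,0,1],[0.023,-0.031,0.2,0,0,0,1],[0.023,-0.031,0.2,0,0,0,1]]'
python3 - <<'E'
from h import *
cv2.imwrite('pics/side1.png',manip.camera('side')[:,:,::-1])
E
```

```text
time_s: 1.77
eef_pos: [0.674, 0.0182, 0.2305]
tool_rot: [1.0, 0.001, -0.0, -0.0]
ft_force: [-0.1, 0.1, -0.2]
opening: 0.002
time_s: 2.35
eef_pos: [0.6838, 0.0337, 0.1065]
tool_rot: [1.0, 0.0, -0.004, -0.0]
ft_force: [-0.4, -0.5, -0.2]
opening: -0.002
```

View pics/side1.png

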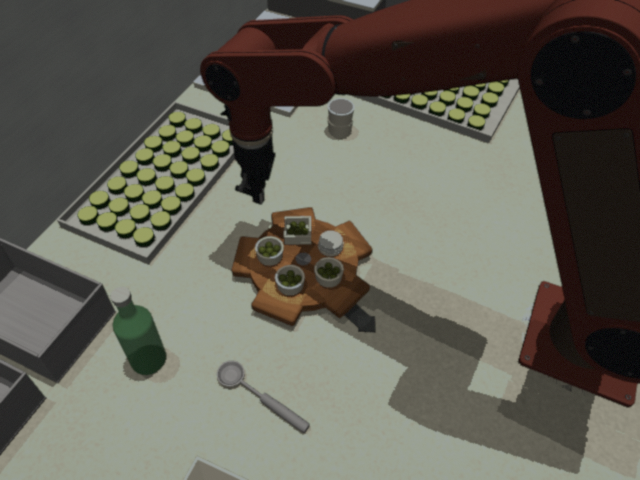

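Run:
```python
from h import *
C=np.array([.5585,.078])
c=manip.calibration('side');Rm=R.from_quat(c['rotation']).as_matrix();K=c['camera_matrix']
def pj(p): q=K@(Rm.T@(np.array(p)-c['origin']));return (q[:2]/q[2]).round(1)
s=manip.sense();e=s['eef_pos'];print(e,'tip px',pj(e),'below',pj([e[0],e[1],.024]),ang(e[:2],C),np.hypot(*(e[:2]-C)))
a=np.radians(-17.5);print('notch px',pj([C[0]+.135*np.cos(a),C[1]+.135*np.sin(a),.024]),'centre',pj([*C,.036]))
```

```text
[0.6855263  0.03354211 0.1093795 ] tip px [257.5 200.3] below [260.1 226.9] -19.289519070039148 0.1345815181885826
notch px [258.5 227.9] centre [303.4 258.5]
```

```bash
python3 -m inch '[[0,0,0.02,0,0,0,1],[0,0,0.06,0,0,0,1],[0,0,0.1,0,0,0,1],[0,0,0.13,0,0,0,1],[0,0,0.147,0,0,0,1],[0,0,0.147,0,0,0,1],[0,0,0.147,0,0,0,1]]'
python3 - <<'E'
from h import *
s=manip.sense();e=s['eef_pos'];C=np.array([.5585,.078]);a0=ang(e[:2],C);print(e,a0,s['ft_force'])
def P(a): a=np.radians(a);return C+.135*np.array([np.cos(a),np.sin(a)])
p=e[:2]; a=a0; k=0
for call in range(6):
    row=[]
    for i in range(10):
        k+=1; a-= 2.6 if k>3 else 1.2
        d=(P(a)-p)/.6; row.append([round(d[0],3),round(-d[1],3)])
    p=p+np.array([row[-1][0],-row[-1][1]])*.6; print(round(a,1),row)
E
```

```text
time_s: 2.98
eef_pos: [0.6876, 0.0334, 0.024]
tool_rot: [1.0, 0.0, 0.001, 0.0]
ft_force: [0.3, 0.4, -0.9]
opening: -0.001
[0.68758751 0.03339187 0.02402967] -19.063361917159284 [ 0.25600421  0.43775367 -0.85549058]
-40.9 [[np.float64(-0.004), np.float64(0.004)], [np.float64(-0.006), np.float64(0.008)], [np.float64(-0.008), np.float64(0.012)], [np.float64(-0.012), np.float64(0.022)], [np.float64(-0.016), np.float64(0.031)], [np.float64(-0.021), np.float64(0.04)], [np.float64(-0.027), np.float64(0.048)], [np.float64(-0.032), np.float64(0.057)], [np.float64(-0.038), np.float64(0.065)], [np.float64(-0.045), np.float64(0.073)]]
-66.9 [[np.float64(-0.007), np.float64(0.007)], [np.float64(-0.014), np.float64(0.015)], [np.float64(-0.022), np.float64(0.022)], [np.float64(-0.029), np.float64(0.028)], [np.float64(-0.037), np.float64(0.034)], [np.float64(-0.046), np.float64(0.04)], [np.float64(-0.054), np.float64(0.046)], [np.float64(-0.063), np.float64(0.051)], [np.float64(-0.072), np.float64(0.055)], [np.float64(-0.082), np.float64(0.06)]]
-92.9 [[np.float64(-0.009), np.float64(0.003)], [np.fl
[... 939 characters left out ...]
, np.float64(-0.023)], [np.float64(-0.041), np.float64(-0.03)], [np.float64(-0.049), np.float64(-0.037)], [np.float64(-0.056), np.float64(-0.044)], [np.float64(-0.063), np.float64(-0.052)], [np.float64(-0.069), np.float64(-0.06)], [np.float64(-0.075), np.float64(-0.068)]]
-170.9 [[np.float64(-0.006), np.float64(-0.008)], [np.float64(-0.011), np.float64(-0.017)], [np.float64(-0.016), np.float64(-0.026)], [np.float64(-0.021), np.float64(-0.035)], [np.float64(-0.025), np.float64(-0.045)], [np.float64(-0.028), np.float64(-0.054)], [np.float64(-0.031), np.float64(-0.064)], [np.float64(-0.034), np.float64(-0.074)], [np.float64(-0.036), np.float64(-0.084)], [np.float64(-0.038), np.float64(-0.094)]]
```

```bash
python3 -m inch '[[-0.002,0.004,0,0,0,0,1],[-0.005,0.008,0,0,0,0,1],[-0.008,0.013,0,0,0,0,1],[-0.01,0.018,0,0,0,0,1],[-0.012,0.022,0,0,0,0,1],[-0.014,0.026,0,0,0,0,1],[-0.016,0.03,0,0,0,0,1],[-0.018,0.034,0,0,0,0,1],[-0.02,0.038,0,0,0,0,1],[-0.023,0.042,0,0,0,0,1]]'
python3 -m inch '[[-0.002,0.004,0,0,0,0,1],[-0.004,0.008,0,0,0,0,1],[-0.007,0.012,0,0,0,0,1],[-0.009,0.016,0,0,0,0,1],[-0.012,0.02,0,0,0,0,1],[-0.015,0.024,0,0,0,0,1],[-0.018,0.028,0,0,0,0,1],[-0.022,0.031,0,0,0,0,1]]'
python3 - <<'E'
from h import *
C=np.array([.5585,.078]);s=manip.sense();e=s['eef_pos'];print(e,ang(e[:2],C),np.hypot(*(e[:2]-C)),s['ft_force'])
im=manip.camera('top');cv2.imwrite('pics/top2.png',im[:,:,::-1])
cv2.imwrite('pics/c2.png',cv2.resize(im[140:370,180:390],None,fx=2.5,fy=2.5)[:,:,::-1])
E
```

```text
time_s: 3.82
eef_pos: [0.673, 0.0081, 0.0231]
tool_rot: [1.0, 0.0, 0.0, -0.0]
ft_force: [0.9, 1.7, -0.3]
opening: 0.002
time_s: 4.48
eef_pos: [0.6599, -0.0107, 0.0232]
tool_rot: [1.0, 0.0, 0.0, 0.0]
ft_force: [1.3, -0.2, -0.2]
opening: -0.0
[ 0.65985356 -0.0107191   0.02315449] -41.197044381974415 0.13469826589702238 [ 1.28053724 -0.15138475 -0.17789914]
```

View pics/c2.png

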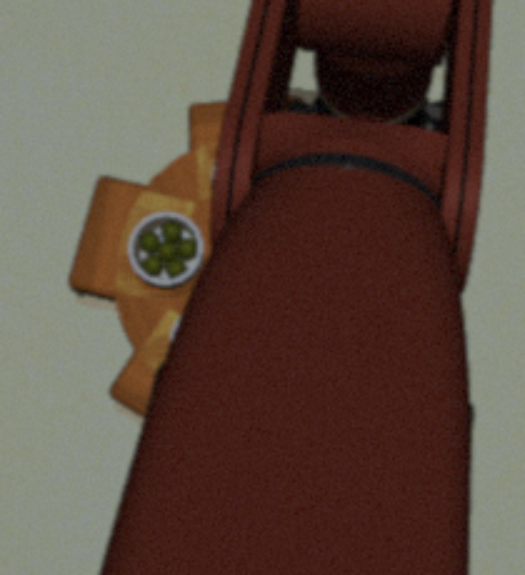

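The arm hides most of the tray, but the visible lobes have turned clockwise by roughly 15°, so the push works.

```bash
python3 -m inch '[[-0.007,0.007,0,0,0,0,1],[-0.014,0.015,0,0,0,0,1],[-0.022,0.022,0,0,0,0,1],[-0.029,0.028,0,0,0,0,1],[-0.037,0.034,0,0,0,0,1],[-0.046,0.04,0,0,0,0,1],[-0.054,0.046,0,0,0,0,1],[-0.063,0.051,0,0,0,0,1],[-0.072,0.055,0,0,0,0,1],[-0.082,0.06,0,0,0,0,1]]'
python3 -m inch '[[-0.009,0.003,0,0,0,0,1],[-0.019,0.007,0,0,0,0,1],[-0.029,0.01,0,0,0,0,1],[-0.039,0.012,0,0,0,0,1],[-0.049,0.014,0,0,0,0,1],[-0.059,0.016,0,0,0,0,1],[-0.069,0.017,0,0,0,0,1],[-0.079,0.017,0,0,0,0,1],[-0.089,0.018,0,0,0,0,1],[-0.099,0.017,0,0,0,0,1]]'
python3 -m inch '[[-0.011,0,0,0,0,0,1],[-0.021,-0.002,0,0,0,0,1],[-0.031,-0.003,0,0,0,0,1],[-0.041,-0.005,0,0,0,0,1],[-0.051,-0.008,0,0,0,0,1],[-0.06,-0.011,0,0,0,0,1],[-0.07,-0.014,0,0,0,0,1],[-0.079,-0.018,0,0,0,0,1],[-0.089,-0.023,0,0,0,0,1],[-0.098,-0.027,0,0,0,0,1]]'
python3 -c "
from h import *
C=np.array([.5585,.078]);s=manip.sense();e=s['eef_pos'];print(e,ang(e[:2],C),np.hypot(*(e[:2]-C)),s['ft_force'])
im=manip.camera('side');cv2.imwrite('pics/side3.png',im[:,:,::-1])"
```

```text
time_s: 5.37
eef_pos: [0.6103, -0.0466, 0.0232]
tool_rot: [1.0, 0.0, 0.0, -0.0]
ft_force: [1.7, -0.0, -0.5]
opening: -0.001
time_s: 6.2
eef_pos: [0.5507, -0.0567, 0.0231]
tool_rot: [1.0, 0.0, 0.0, 0.0]
ft_force: [1.5, 0.6, 0.8]
opening: 0.001
time_s: 7.03
eef_pos: [0.4918, -0.04, 0.0231]
tool_rot: [1.0, 0.0, -0.0, -0.0]
ft_force: [0.1, -0.6, 0.4]
opening: 0.002
[ 0.49179436 -0.04002084  0.02306722] -119.47522892732131 0.135567548436803 [ 0.06219397 -0.58395579  0.35761747]
```

View pics/side3.png

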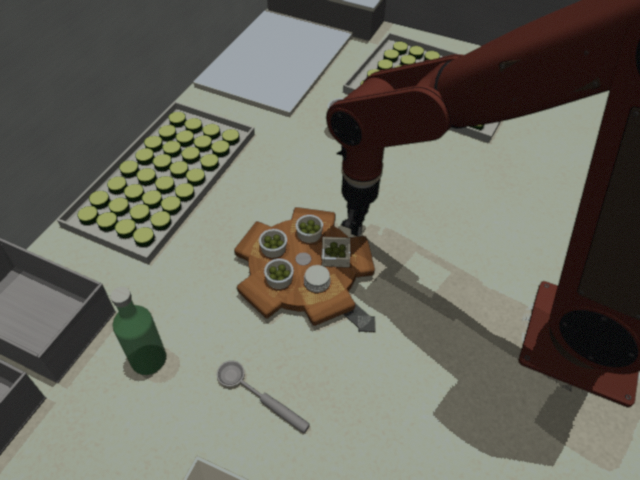

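The side view shows the square dish at (336,250) with its lobe ahead of the fingertip. It still has a good way to go to the tongue at (365,323), and the dishes look undisturbed.

```bash
python3 -m inch '[[-0.009,-0.005,0,0,0,0,1],[-0.017,-0.011,0,0,0,0,1],[-0.025,-0.017,0,0,0,0,1],[-0.034,-0.023,0,0,0,0,1],[-0.041,-0.03,0,0,0,0,1],[-0.049,-0.037,0,0,0,0,1],[-0.056,-0.044,0,0,0,0,1],[-0.063,-0.052,0,0,0,0,1],[-0.069,-0.06,0,0,0,0,1],[-0.075,-0.068,0,0,0,0,1]]'
python3 -m inch '[[-0.005,-0.007,0,0,0,0,1],[-0.009,-0.014,0,0,0,0,1],[-0.013,-0.021,0,0,0,0,1],[-0.017,-0.028,0,0,0,0,1],[-0.02,-0.034,0,0,0,0,1],[-0.022,-0.039,0,0,0,0,1],[-0.023,-0.042,0,0,0,0,1]]'
cat >> h.py <<'E'
C0=np.array([.5585,.078])
def outline(n,im,z=.036):
    m,c=tray(im);return c,cast(c[:,0],z,n)
E
python3 -c "
from h import *
C=C0;s=manip.sense();e=s['eef_pos'];print(e,ang(e[:2],C),np.hypot(*(e[:2]-C)),s['ft_force'])
im=manip.camera('side');cv2.imwrite('pics/side4.png',im[:,:,::-1])
cv2.imwrite('pics/s4.png',cv2.resize(im[180:360,210:410],None,fx=4,fy=3.3333,interpolation=cv2.INTER_CUBIC)[:,:,::-1])
print('dish at start of last call',ang(cast([336,245],.06,'side'),C),'tip',ang(cast([375,330],.005,'side'),C))
"
```

```text
time_s: 7.92
eef_pos: [0.4471, 0.0009, 0.0231]
tool_rot: [1.0, 0.0, -0.0, -0.0]
ft_force: [0.3, -0.5, 0.8]
opening: -0.0
time_s: 8.5
eef_pos: [0.4334, 0.026, 0.023]
tool_rot: [1.0, 0.0, -0.0, -0.0]
ft_force: [-0.8, -0.2, 0.3]
opening: 0.001
[0.43340119 0.02603141 0.02304659] -157.44100605955498 0.13546381662687082 [-0.81641861 -0.20154735  0.31033323]
dish at start of last call [-140.51425056] tip [158.57505579]
```

View pics/s4.png

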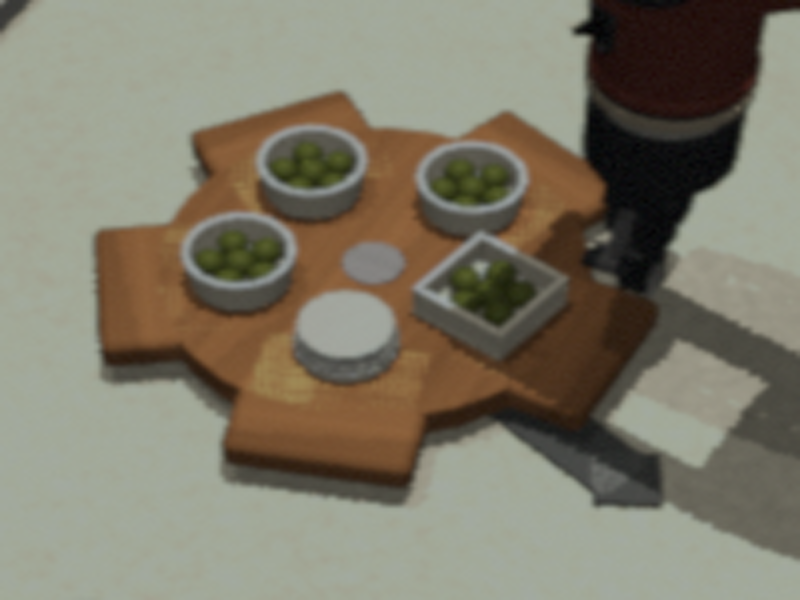

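The crop shows the square dish at (490,295), its lobe's outer corners near (657,310) and (580,425), and the tongue tip near (660,500). The other dishes are in place.

```bash
python3 -c "
from h import *
f=lambda p:[p[0]/4+210,p[1]/3.3333+180]
cr=cast([f((655,305)),f((580,420))],.036,'side');print(cr,np.hypot(*(cr[0]-cr[1])),'lobe',ang(cr.mean(0),C0),ang(cr,C0))
d=cast([f(p) for p in((483,233),(413,290),(500,347),(568,285))],.062,'side');print('dish',d.mean(0),ang(d.mean(0),C0),np.hypot(*(d.mean(0)-C0)))
hb=cast([f((373,262))],.036,'side');print('hub',hb)
t=cast([f(p) for p in((662,502),(592,505),(640,452))],.005,'side');print('tip',t,ang(t,C0),np.hypot(*(t-C0).T))
"
```

```text
[[0.41533794 0.0458842 ]
 [0.41759248 0.13832854]] 0.09247183268107691 lobe 174.32819404118783 [-167.35606293  156.82215931]
dish [0.48846357 0.08811858] 171.77901890480658 0.07076359685415465
hub [[0.55864659 0.07849424]]
tip [[0.36586131 0.15387548]
 [0.39573244 0.17042367]
 [0.38816895 0.12705327]] [158.50178208 150.41095749 163.93424431] [0.20704288 0.18717749 0.17725375]
```

```bash
python3 -m inch '[[-0.002,-0.005,0,0,0,0,1],[-0.004,-0.01,0,0,0,0,1],[-0.006,-0.016,0,0,0,0,1],[-0.008,-0.022,0,0,0,0,1],[-0.009,-0.027,0,0,0,0,1],[-0.01,-0.032,0,0,0,0,1],[-0.011,-0.037,0,0,0,0,1],[-0.012,-0.041,0,0,0,0,1],[-0.012,-0.041,0,0,0,0,1],[-0.012,-0.041,0,0,0,0,1]]'
python3 -m inch '[[0.002,0.008,0,0,0,0,1],[0.003,0.014,0,0,0,0,1],[0.003,0.014,-0.03,0,0,0,1],[0.003,0.014,-0.09,0,0,0,1],[0.003,0.05,-0.15,0,0,0,1],[0.003,0.11,-0.18,0,0,0,1],[0.003,0.17,-0.2,0,0,0,1],[0.003,0.23,-0.2,0,0,0,1],[0.003,0.29,-0.2,0,0,0,1],[0.003,0.35,-0.2,0,0,0,1]]'
python3 -m inch '[[0,0.06,0,0,0,0,1],[0,0.12,0,0,0,0,1],[0,0.18,0,0,0,0,1],[0,0.21,0,0,0,0,1],[0,0.21,0,0,0,0,1]]'
python3 -c "
from h import *
for n in('top','side'): cv2.imwrite(f'pics/{n}5.png',manip.camera(n)[:,:,::-1])
im=cv2.imread('pics/top5.png')[160:360,190:390]
cv2.imwrite('pics/c5.png',cv2.resize(im,None,fx=3,fy=3,interpolation=cv2.INTER_CUBIC))"
```

```text
time_s: 9.38
eef_pos: [0.4263, 0.0505, 0.023]
tool_rot: [1.0, 0.0, -0.0, -0.0]
ft_force: [-0.0, -0.1, 0.5]
opening: -0.004
time_s: 10.22
eef_pos: [0.4282, -0.1621, 0.1438]
tool_rot: [1.0, -0.0, 0.001, 0.0]
ft_force: [0.5, 0.4, -0.0]
opening: -0.0
time_s: 10.63
eef_pos: [0.4278, -0.2902, 0.1433]
tool_rot: [1.0, -0.002, 0.0, 0.001]
ft_force: [0.0, 0.3, 0.1]
opening: 0.002
```

View pics/c5.png

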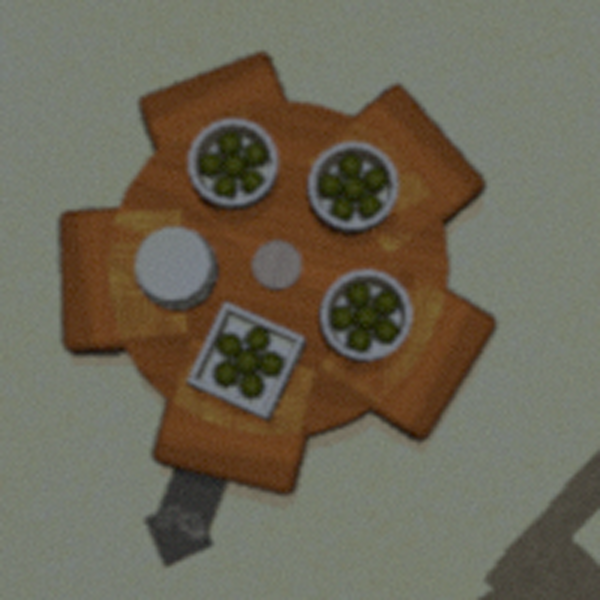

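The top view shows the square dish at about (246,360) and its lobe's front corners at (155,455) and (293,490). The tongue tip is at (167,565), so a few more degrees clockwise are needed.

```bash
cat >> h.py <<'E'
def phase(P,C):
    a=np.radians(ang(P,C));rr=np.hypot(*(P-C).T);o=np.argsort(a)
    g=np.linspace(-np.pi,np.pi,720,endpoint=False);fr=np.interp(g,a[o],rr[o],period=2*np.pi)
    return (-np.degrees(np.angle((fr*np.exp(-5j*g)).sum()))/5)%72
def dish(im,n,box):
    """square dish: min-area box of the non-wood blob inside box (x0,y0,x1,y1), at rim height"""
    x0,y0,x1,y1=box;b=im[y0:y1,x0:x1];h=cv2.cvtColor(np.ascontiguousarray(b),cv2.COLOR_RGB2HSV)
    m=((h[:,:,1]<90)&(h[:,:,2]>70)).astype(np.uint8)*255
    c=big(cv2.morphologyEx(m,cv2.MORPH_CLOSE,np.ones((5,5))))[:,0]+[x0,y0]
    P=cast(c,.062,n).astype(np.float32);r=cv2.minAreaRect(P);return r
E
python3 -c "
from h import *
f=lambda p:[p[0]/3+190,p[1]/3+160]
H=cast([f((276.5,264))],.036)[0];print('hub',H)
t=cast([f(p) for p in((167,565),(147,520),(212,545),(208,528),(158,505),(172,478),(224,484))],.005)
for C in(C0,H):
  im=cv2.imread('pics/top5.png')[:,:,::-1].copy()
  c,P=outline('top',im);print('phase',phase(P,C)+144)
  d=cast([f(p) for p in((224,303),(304,340),(269,418),(187,383))],.062).mean(0);print('dish hand',ang(d,C),np.hypot(*(d-C)))
  r=dish(im,'top',(245,255,298,306));print('dish auto',r,ang(r[0],C))
  l=cast([f((155,455)),f((293,490))],.036);print('lobe',ang(l.mean(0),C),np.hypot(*(l[0]-l[1])),'edge normal',np.degrees(np.arctan2(*(l[1]-l[0])[::-1]))-90)
  print('tip',ang(t[0],C),np.hypot(*(t[0]-C)),'barbs',ang(t[1:3],C),ang(t[1:3].mean(0),C))
print('side');im=cv2.imread('pics/side5.png')[:,:,::-1].copy();c,P=outline('side',im);print('phase',phase(P,C0)+144)
"
```

```text
hub [0.55934351 0.07856016]
phase 165.04777502330157
dish hand 164.6808075831111 0.06831671968699657
dish auto ((0.49391090869903564, 0.09686878323554993), (0.058889515697956085, 0.05783483386039734), 64.63931274414062) 163.71502854225545
lobe 165.66702726131436 0.0910031560186306 edge normal -194.87263926275824
tip 158.86326000490732 0.20488191033609893 barbs [151.69625934 165.9384395 ] 158.8204855477453
phase 165.0609264752743
dish hand 165.3146073964044 0.06898649237604744
dish auto ((0.49391090869903564, 0.09686878323554993), (0.058889515697956085, 0.05783483386039734), 64.63931274414062) 164.36790523366142
lobe 165.9772030301331 0.0910031560186306 edge normal -194.87263926275824
tip 159.0937719477526 0.20546834821780005 barbs [151.97349478 166.17026177] 159.0789413939813
side
phase 165.69546755542245
```

```bash
python3 -m inch '[[0,-0.03,0,0,0,0,1],[0,-0.09,0,0,0,0,1],[0,-0.15,0,0,0,0,1],[0,-0.21,0,0,0,0,1],[0,-0.27,0,0,0,0,1],[0,-0.33,0,0,0,0,1],[0,-0.39,0,0,0,0,1],[0,-0.45,0,0,0,0,1],[0,-0.51,0,0,0,0,1],[0,-0.545,0,0,0,0,1]]'
python3 -m inch '[[0,0,0,0,0,0,1],[0,0,0.03,0,0,0,1],[0,0,0.08,0,0,0,1],[0,0,0.13,0,0,0,1],[0,0,0.17,0,0,0,1],[0,0,0.19,0,0,0,1],[0,0,0.2,0,0,0,1],[0,0,0.2,0,0,0,1],[0,0,0.2,0,0,0,1]]'
python3 -c "
from h import *
e=manip.sense()['eef_pos'];print(e,ang(e[:2],C0))
for a in(-168.2,-170,-172,-173,-174,-174.4):
  r=np.radians(a);d=(C0+.135*np.array([np.cos(r),np.sin(r)])-e[:2])/.6;print(a,d[0].round(4),-d[1].round(4))"
```

```text
time_s: 11.57
eef_pos: [0.4268, 0.0452, 0.143]
tool_rot: [1.0, 0.002, -0.0, -0.001]
ft_force: [0.3, 0.3, 0.2]
opening: -0.001
time_s: 12.32
eef_pos: [0.4284, 0.0412, 0.0236]
tool_rot: [1.0, 0.0, 0.0, 0.0]
ft_force: [1.3, 0.0, 0.3]
opening: 0.003
[0.4284058  0.04120581 0.02355496] -164.20764860225887
-168.2 -0.0034 -0.0153
-170 -0.0048 -0.0223
-172 -0.006 -0.03
-173 -0.0065 -0.0339
-174 -0.0069 -0.0378
-174.4 -0.0071 -0.0394
```

```bash
python3 -m inch '[[-0.0015,-0.006,0,0,0,0,1],[-0.003,-0.012,0,0,0,0,1],[-0.004,-0.018,0,0,0,0,1],[-0.005,-0.024,0,0,0,0,1],[-0.006,-0.029,0,0,0,0,1],[-0.0065,-0.034,0,0,0,0,1],[-0.007,-0.037,0,0,0,0,1],[-0.007,-0.0386,0,0,0,0,1],[-0.007,-0.0386,0,0,0,0,1],[-0.007,-0.0386,0,0,0,0,1]]'
python3 -m inch '[[0.002,0.008,0,0,0,0,1],[0.003,0.014,0,0,0,0,1],[0.003,0.014,-0.03,0,0,0,1],[0.003,0.014,-0.09,0,0,0,1],[0.003,0.05,-0.15,0,0,0,1],[0.003,0.11,-0.18,0,0,0,1],[0.003,0.17,-0.2,0,0,0,1],[0.003,0.23,-0.2,0,0,0,1],[0.003,0.29,-0.2,0,0,0,1],[0.003,0.35,-0.2,0,0,0,1]]'
python3 -m inch '[[0,0.06,0,0,0,0,1],[0,0.12,0,0,0,0,1],[0,0.18,0,0,0,0,1],[0,0.24,0,0,0,0,1],[0,0.25,0,0,0,0,1]]'
python3 -c "
from h import *
for n in('top','side'): cv2.imwrite(f'pics/{n}6.png',manip.camera(n)[:,:,::-1])
im=cv2.imread('pics/top6.png')
cv2.imwrite('pics/c6.png',cv2.resize(im[160:360,190:390],None,fx=3,fy=3,interpolation=cv2.INTER_CUBIC))
im=im[:,:,::-1].copy()
c,P=outline('top',im);print('phase',phase(P,C0)+144)
r=dish(im,'top',(240,255,298,306));print('dish auto',r,ang(r[0],C0))
im=cv2.imread('pics/side6.png')[:,:,::-1].copy();c,P=outline('side',im);print('side phase',phase(P,C0)+144)
"
```

```text
time_s: 13.15
eef_pos: [0.4239, 0.0645, 0.023]
tool_rot: [1.0, 0.0, -0.0, -0.0]
ft_force: [-0.7, 0.2, 0.2]
opening: -0.001
time_s: 13.98
eef_pos: [0.4257, -0.1479, 0.1438]
tool_rot: [1.0, -0.0, 0.001, 0.0]
ft_force: [1.9, 0.0, -0.7]
opening: 0.002
time_s: 14.4
eef_pos: [0.4254, -0.3014, 0.1435]
tool_rot: [1.0, -0.002, 0.0, 0.002]
ft_force: [0.1, -0.1, -0.0]
opening: -0.001
phase 159.10492823367701
dish auto ((0.4964870810508728, 0.1038699671626091), (0.05793749541044235, 0.05804889276623726), 58.86449432373047) 157.35553695418102
side phase 160.19247149514456
```

View pics/c6.png

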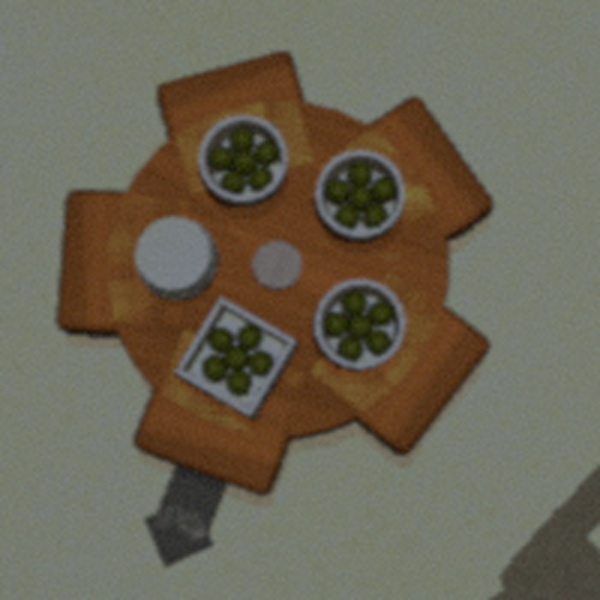

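The lobe and dish now sit behind the tongue. The dish corners are (224,298), (297,342), (252,418) and (176,375), the lobe corners are (136,443) and (268,493), and the tip is at (167,565).

```bash
python3 -c "
from h import *
f=lambda p:[p[0]/3+190,p[1]/3+160]
H=cast([f((276.5,264))],.036)[0]
for C in (C0,H):
  d=cast([f(p) for p in((224,298),(297,342),(252,418),(176,375))],.062).mean(0)
  l=cast([f((136,443)),f((268,493))],.036)
  t=cast([f((167,565)),f((147,520)),f((212,545))],.005)
  print('dish',ang(d,C),np.hypot(*(d-C)),'lobe',ang(l.mean(0),C),'tip',ang(t[0],C),ang(t[1:].mean(0),C))
  o=cast([f((243,158)),f((360,194)),f((360,323)),f((176,253))],.064);print(ang(o,C).round(1),np.hypot(*(o-C).T).round(4))
s=manip.sense();print(s['time_s'],s['ft_force'])
manip.hand_in()"
```

```text
dish 159.8194470979976 0.06825763022741271 lobe 159.74477082952785 tip 158.86326000490732 158.8204855477453
[  17.2  -53.7 -128.7   86.9] [0.0682 0.0681 0.0691 0.0627]
dish 160.49905063865535 0.06886096259141418 lobe 160.07936634165884 tip 159.0937719477526 159.0789413939813
[  17.   -54.5 -129.    87.6] [0.0673 0.068  0.07   0.0621]
14.5 [-0.62707029  1.3173086   0.00152532]
the job is handed in; nothing more can be done
```

I turned the tray about 147° clockwise with the closed fingertip in the notch behind the square dish's lobe. The last few degrees came from a second, corrective push. The arm then drew clear, and I handed in at 14.5 s.

**Alignment:** the last pictures put the tongue tip at about 158.9–159.1°. The measures of lobe and dish disagree by about 3°, so the dish is centred to roughly 1°, or 1.5° at worst:

| What was measured | Angle |
|---|---|
| Lobe outline, top view | 159.1° |
| Lobe outline, side view | 160.2° |
| Lobe corners, read by hand | 159.7–160.1° |
| Dish, read by hand | 159.8–160.5° |
| Dish, automatic box fit | 157.4° |

**Dishes:** the square dish and the three ramekins read 67–70 mm from the axis, as they should. The tin read about 62–63 mm. I did not measure its distance before moving, so I can't rule out a shift, though nothing touched it. The square dish was already turned about 10–13° on its lobe at the start, and I left it so.

**Contact:** the forces read after each move stayed under about 2 N. The arm kept clear of the bottle, spoon and spare ramekins.

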